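# Knock a broken dowel out of a carved post

### The arm

A 6-joint arm with a two-finger parallel gripper is mounted at the origin on the work surface. World frame = base frame: x ahead of the robot, y to its left, z up, the work surface at z = 0. Lengths are in m, angles in rad, forces in N, time in s.
With the tool pointing down it reaches from about 0.275 to 0.75 m from the base axis. Payload 10.2 kg.
Tool frame: the origin (TCP) lies at the very end of the fingers, on their centre line; the grasp point (between the pads) lies 19 mm behind it (r.pinch_z is the x of the grasp point in the tool frame, in m); x points along the fingers, z is the direction in which the jaws open and shut, and the axes are right-handed (so a half turn about x gives the same grasp; the last joint's range is limited). The gripper opens to 85 mm and grips with 20 to 120 N. Pads are 22 mm wide; open, the fingers measure 114 mm over their backs; the gripper's body (76 mm by 85 mm) begins 54 mm behind the grasp point. The pads swing forward as they close: fully open they stand 13 mm farther back than shut.
Start: joints at [-0.223, 0.313, 1.498, -0, 1.331, -0.223], TCP at [0.525, -0, 0.231] pointing down, gripper open.
Joint ranges: [-2.94, 2.94], [-0.97, 2.17], [0.19, 2.56], [-1.23, 4.37], [0.02, 3.11], [-2.88, 2.88]. Speed limits (rad/s): [2.39, 2.39, 3.01, 3.14, 3.14, 3.14].

### API

Orientations are given as a rotation vector (axis times angle).
In Python, from cell import r gives the robot as it stands. The module is installed in compiled form; this text tells all that it offers. Calls block until the motion is done:
- r.reach(position, orientation): joint-space move of the TCP to a pose.
- r.movel(position, feed=0.15, frame=None, f_stop=None): straight line of the TCP; frame=None keeps the orientation; feed is the mean speed in m/s. With f_stop (N) it stops when the force on the tool has changed by that much, and returns True; else False.
- r.set_joints(angles): joint-space move.
- r.gripper_to(opening, squeeze=None): finger opening in m; squeeze is the grip in N (None keeps the last); returns when the fingers have stopped.
- r.pause(seconds).
- r.inverse_kinematics(position, orientation): joint angles nearest the present ones, or None.
- r.read_camera(name): name is "scene" or "side" or "wrist"; returns the picture (420x560x3 uint8, red, green, blue); there is no depth.
- r.calibration(name): a dict with "camera_matrix" (3x3 intrinsics, pixels), "rvec" (rotation vector, rad) and "tvec" (3), from world to camera coordinates, as OpenCV has them; the wrist camera has in their place "T_tool_cam" (4x4, takes a point from camera to tool coordinates, whose origin is the TCP and whose axes are the tool frame's). Camera axes: x right, y down, z forward; pixel columns grow to the right and rows downward; lengths in m; the calibration is good to about 2 mm. A picture is of the moment at which its call begins: read the wrist's pose just before it. calibration takes no time and is no camera call.
A pose or a line that the arm cannot do raises r.IKError and nothing moves.
- r.hand_in(): hands the job in, once; it reports no verdict.
Readings, each from a call of its own:
- r.get_clock(): time.
- r.get_qpos(): joint angles.
- r.get_qvel(): joint speeds.
- r.get_joint_torque(): joint torques, N m.
- r.get_ee_pos(): TCP position.
- r.get_orientation(): TCP orientation.
- r.get_force(): force on the tool from outside, world axes, zero at the start.
- r.get_moment(): the same for the moment, N m.
- r.get_width(): finger opening in m.
Only numpy, scipy, OpenCV 4.12 (cv2) and the standard library are available. Lean on these libraries where they do the work, as an engineer would, in place of code of your own. Each camera call takes 0.05 s, during which the arm holds its last target. There are 200 camera calls.

### The job

A broken dowel is stuck in the long bore of the carved post: drive it out with the knock-out rod. Take the rod out of its rack by the bare steel shaft, start it a good part of the way into the bore, then let go, regrip it by its handle and push it fully home until the handle's shoulder meets the post, and leave it there. Push gently enough that the post does not slide along its bed, and do not disturb the small carving, the jar and the mallet.

Things in the scene. Friction and masses are not known exactly. Their poses are not given: they have to be found in the camera images.
- rod_grip (a point): Loose knock-out rod, 200 mm, about 0.3 kg: round steel shaft 18 mm thick, 140 mm long (last 6 mm taper to 13 mm), then a round brass-and-wood handle. This point: on the axis, on the bare shaft, 90 mm behind the tip, near the centre of mass: grip here first. +x runs along the rod to its tip; it may be rolled about x. At the start it lies level in the rack, axis 50 mm above the table.
- rod_tip (a point): Centre of the rod's front end, 90 mm ahead of rod_grip.
- rod_shoulder (a point): Point on the rod's axis where the shaft meets the handle's flat shoulder (34 mm across), 140 mm behind the tip.
- rod_handle (a point): Middle of the handle (34 mm thick, 60 mm long) on the rod's axis, 170 mm behind the tip, 80 mm behind rod_grip. Can be gripped from above across its 34 mm once the rod is out of the rack. When the rod is let go part-way in the bore, the handle droops by a few mm and the rod wedges in the bore: lift the handle level again before pushing.
- rack: Fixed wooden rack; origin on the table under rod_grip, +x towards the rod's tip. Board 240 x 80 x 12 mm (x -130 to +110). A notched saddle, top 53 mm above the table, carries the shaft at x +47 to +63; a trough with walls 77 mm high encloses the handle at x -126 to -48 mm, so the handle cannot be gripped there. Lift the rod straight up 70 mm or more to leave it.
- mouth (a point): Centre of the bore's mouth in the end face of the carved wooden post, 60 mm above the table; +x is the level bore axis pointing in, z up. Bore 20 mm wide, 3 mm chamfer, right through. Post 170 mm long, 90 mm wide, top with carving 104 mm above the table, on a plate 126 mm wide, 22 mm high. In front of the mouth the bed plate (130 mm wide, rails up to 20 mm high) reaches out 40 mm.
- stub (a joint): How far the broken dowel (17 mm thick, 60 mm long) has been driven, in m. Its near end lies 80 mm + this value deep from the mouth; it starts at 0 to 0.025 and resists with about 7 N all the way. With the rod fully home (tip 140 mm deep) it reads about 0.06 and the dowel stands about 30 mm out of the far end.
- post (a joint): How far the post with its saddle has slid along its bed, in m, from 0 at the start, positive along the push. It is held by friction only and gives way at about 24 N.
- carving: Bystander: small carved square, 90 x 90 x 28 mm, lying on the table; origin under its centre.
- jar: Bystander: amber glass jar, 64 mm across, 85 mm tall, standing; origin under its centre.
- mallet: Bystander: round wooden mallet, 82 mm across, 175 mm tall, standing on its head, handle up; origin under its centre.
Not all that is in view belongs to the job. Of the things that look like the part that bears rod_grip, the smaller one is meant.

How it is judged:
On the way, in this order (a step that is already met when the one before it is completed fails the run):
1. the rod's tip is 40 to 100 mm deep in the bore, with the gripper not at the handle (x of rod_tip in the frame of mouth between 0.04 and 0.1 m and y of rod_tip in the frame of mouth between -0.006 and 0.006 m and z of rod_tip in the frame of mouth between -0.006 and 0.006 m and distance between the grasp point and rod_handle above 0.05 m), for 0.2 s.
2. the rod, still 35 to 115 mm deep, is gripped by its handle (x of rod_tip in the frame of mouth between 0.035 and 0.115 m and distance between the grasp point and rod_handle below 0.042 m and contact force between the fingers and rod above 3 N), for 0.1 s.
At the end, for the whole second after the job is handed in: The rod is in the bore with its handle's shoulder within 4 mm of the post's face, in line with the bore, the broken dowel driven at least 53 mm along, and the rod at rest and released (x of rod_shoulder in the frame of mouth above -0.004 m and angle between the x axis of rod_tip and the x axis of mouth, either way round below 0.04 rad and y of rod_shoulder in the frame of mouth between -0.006 and 0.006 m and z of rod_shoulder in the frame of mouth between -0.006 and 0.006 m and value of joint stub above 0.053 m and linear speed of rod below 0.02 m/s and contact force between the fingers and rod below 0.2 N); the robot touches nothing.
It fails at once if the post is shoved more than 8 mm along its bed (value of joint post above 0.008 m or value of joint post below -0.008 m).
It fails at once if the carving, jar or mallet is moved more than 30 mm (distance of any of carving, jar, mallet from where it was at the start of the episode above 0.03 m).
It also fails if it takes over 61 s, if anything falls off the work surface, if the arm or the gripper's body presses on something with over 40 N, if the wrist force passes 120 N, or if a joint passes its speed limit or range.

## Working session

There is one attempt and no reset: what is moved stays moved. The work goes in short steps, each a Python script; the robot and the scene stay as the last script left them, time stands still between calls to the robot, and variables do not carry over. Pictures are saved under pics/ and viewed, about 8 in all and at most 12, crops included, and the job is handed in when it is done.

```bash
mkdir -p pics
cat > h.py <<'E'
import numpy as np, cv2
from cell import r
from scipy.spatial.transform import Rotation as R
def snap(name,fn,scale=1,crop=None):
    im=r.read_camera(name)[:,:,::-1].copy()
    cv2.imwrite('pics/raw_'+fn,im)
    if crop: x0,y0,x1,y1=crop; im=im[y0:y1,x0:x1]
    cv2.imwrite('pics/'+fn,cv2.resize(im,None,fx=scale,fy=scale,interpolation=cv2.INTER_CUBIC))
def cam(name,pos=None,ori=None):
    c=r.calibration(name);K=np.array(c['camera_matrix'])
    if 'rvec' in c:
        Rw=cv2.Rodrigues(np.array(c['rvec'],float))[0];t=np.array(c['tvec'],float).ravel()
        return K,Rw,t
    T=np.eye(4);T[:3,:3]=R.from_rotvec(ori).as_matrix();T[:3,3]=pos
    M=np.linalg.inv(T@np.array(c['T_tool_cam']));return K,M[:3,:3],M[:3,3]
def unproj(C,px,z):
    K,Rw,t=C;d=Rw.T@np.linalg.solve(K,[px[0],px[1],1.]);o=-Rw.T@t
    return o+d*(z-o[2])/d[2]
def proj(C,p):
    K,Rw,t=C;q=K@(Rw@np.array(p)+t);return q[:2]/q[2]
E
python3 - <<'E'
from h import *
a=r.read_camera('scene');b=r.read_camera('side')
cv2.imwrite('pics/raw_scene.png',a[:,:,::-1]);cv2.imwrite('pics/raw_side.png',b[:,:,::-1])
cv2.imwrite('pics/scene.png',cv2.resize(a[:,:,::-1],(800,600),interpolation=cv2.INTER_CUBIC))
cv2.imwrite('pics/side.png',cv2.resize(b[:,:,::-1],(800,600),interpolation=cv2.INTER_CUBIC))
for n in('scene','side'):
    C=cam(n);print(n,C[0].tolist(),(-C[1].T@C[2]).round(3),C[1][2].round(3))
print(r.calibration('wrist'),r.get_orientation(),r.pinch_z,r.get_clock())
E
```

```text
scene [[462.9486999946166, 0.0, 273.9718782612957], [0.0, 462.9486999946166, 203.46558536385734], [0.0, 0.0, 1.0]] [1.491 0.253 0.756] [-0.83  -0.144 -0.538]
side [[387.6746297833317, 0.0, 276.9850862451534], [0.0, 387.6746297833317, 204.7071603313174], [0.0, 0.0, 1.0]] [ 0.414 -0.822  0.601] [ 0.036  0.858 -0.512]
{'camera_matrix': array([[308.43950518,   0.        , 280.71126488],
       [  0.        , 308.43950518, 215.34380125],
       [  0.        ,   0.        ,   1.        ]]), 'T_tool_cam': array([[-3.91338357e-04, -3.08396513e-01,  9.51257819e-01,
        -1.42056725e-01],
       [ 5.06899761e-04, -9.51257830e-01, -3.08396309e-01,
         7.82916860e-02],
       [ 9.99999795e-01,  3.61505056e-04,  5.28589796e-04,
         8.09259803e-04],
       [ 0.00000000e+00,  0.00000000e+00,  0.00000000e+00,
         1.00000000e+00]])} [2.83942276e-04 1.57193566e+00 1.90807533e-04] -0.0187 0.1
```

View pics/scene.png

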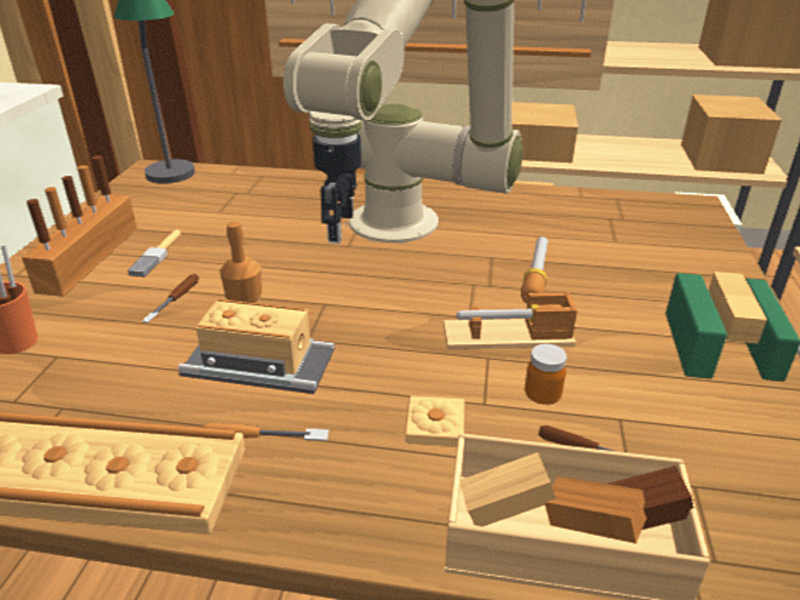

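View pics/side.png

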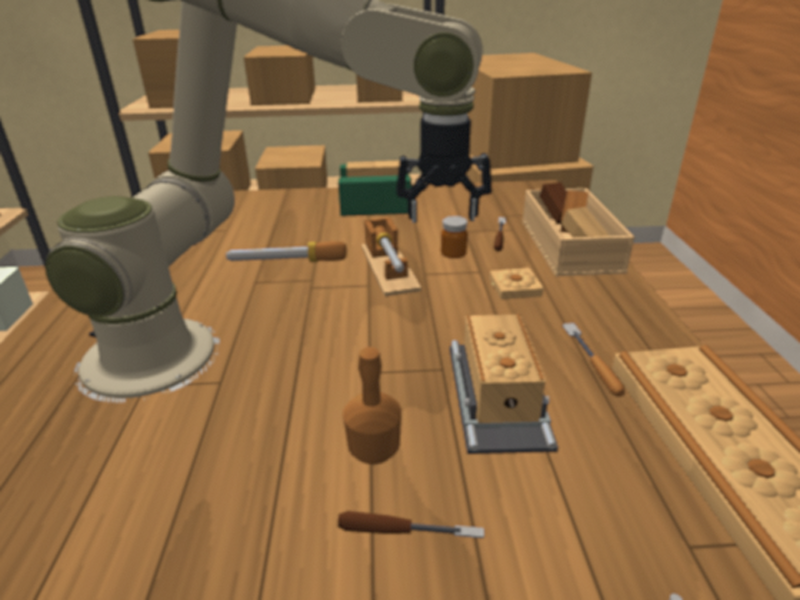

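The scene picture shows the rack with its rod at about (445–575, 295–346), the post with its mouth at about (302, 340), the jar at (546, 375), the carving at (436, 415) and the mallet at (240, 265). The larger loose rod at (537, 265) is the decoy. The side picture agrees, and shows the dowel end of the bore facing -y.

Run:
```python
from h import *
S=cam('scene');D=cam('side')
f=lambda C,p,z:unproj(C,np.array(p)*.7,z).round(4)
print('mouth',f(S,(302,340),.06)); print('tip',f(S,(460,314),.05)); print('shaft/handle',f(S,(531,314),.05))
print('board',[f(S,p,.012) for p in((445,322),(448,346),(575,343))])
print('side board',[f(D,p,.012) for p in((386,293),(420,289))],'tip',f(D,(402,267),.05))
print('jar',f(S,(545,398),0),'mallet',f(S,(241,298),0),'carv',f(S,(436,415),.028))
print('side far bore',f(D,(511,402),.06),'post top', [f(D,p,.104) for p in((470,318),(520,316),(478,365),(541,362))])
# go look at the rack
r.reach([.60,.20,.25],r.get_orientation())
p,o=r.get_ee_pos(),r.get_orientation();print(p,o)
snap('wrist','w1.png',1.4)
np.save('w1.npy',[p,o]);print(r.get_clock())
```

```text
mouth [ 0.6003 -0.0608  0.06  ]
tip [0.4609 0.205  0.05  ]
shaft/handle [0.4394 0.3363 0.05  ]
board [array([0.4376, 0.1758, 0.012 ]), array([0.5131, 0.189 , 0.012 ]), array([0.4658, 0.4205, 0.012 ])]
side board [array([0.4348, 0.1641, 0.012 ]), array([0.5064, 0.1748, 0.012 ])] tip [0.4709 0.2044 0.05  ]
jar [ 0.6148  0.3637 -0.    ] mallet [ 0.4029 -0.255   0.    ] carv [0.7157 0.1891 0.028 ]
side far bore [ 0.5999 -0.2329  0.06  ] post top [array([ 0.5644, -0.0795,  0.104 ]), array([ 0.6461, -0.0799,  0.104 ]), array([ 0.5556, -0.201 ,  0.104 ]), array([ 0.6468, -0.2007,  0.104 ])]
[0.59993653 0.198828   0.24979316] [ 4.16358650e-04  1.57243470e+00 -8.94590547e-04]
1.0167
```

View pics/w1.png

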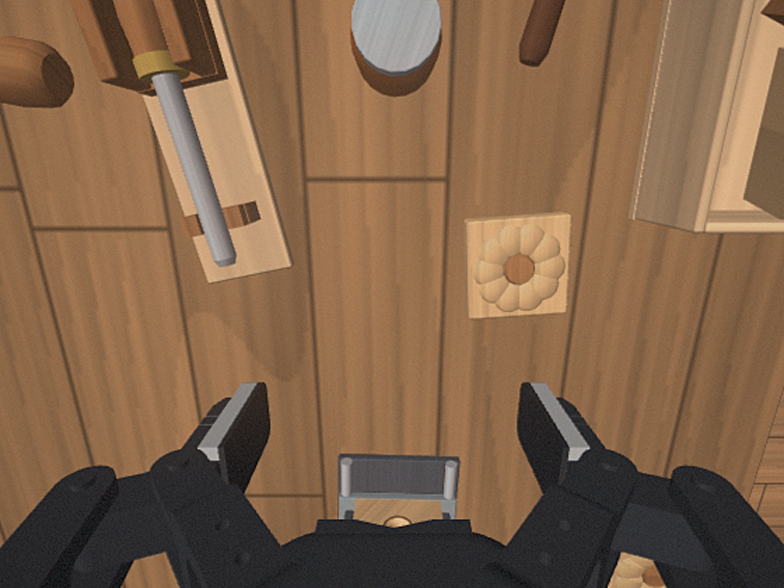

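The wrist picture shows the shaft running from the collar at (166, 82) to the tip at (226, 261), with the saddle at about (222, 215), and the mouth partly visible at (398, 521). Next is a tilted look at the mouth.

Run:
```python
from h import *
p,o=np.load('w1.npy');C=cam('wrist',p,o)
f=lambda p,z:unproj(C,np.array(p)/1.4,z).round(4)
t=f((226,261),.05);s=f((166,82),.05);print('tip',t,'shaft',s,np.linalg.norm(t-s)); d=(t-s)/np.linalg.norm(t-s);print(d,np.arctan2(d[1],d[0]))
print('bed',f((340,456),.006),f((458,458),.006),'board',f((209,283),.012),f((291,266),.012),f((213,0),.012))
ti=np.deg2rad(25)
Rm=R.from_euler('x',-ti)*R.from_rotvec([0,np.pi/2,0])
print(Rm.as_matrix().round(2))
Tc=np.array(r.calibration('wrist')['T_tool_cam'])
pos=np.array([.60,.15,.25])-Rm.apply(Tc[:3,3]);print(pos)
r.reach(pos,Rm.as_rotvec())
p,o=r.get_ee_pos(),r.get_orientation();np.save('w2.npy',[p,o]);print(p,o)
snap('wrist','w2.png',2,(120,60,500,360));print(r.get_clock())
```

```text
tip [0.4656 0.2006 0.05  ] shaft [0.4384 0.3312 0.05  ] 0.13340239877903246
[ 0.20389438 -0.97899289  0.        ] -1.3654620922038787
bed [ 0.5441 -0.0207  0.006 ] [ 0.6697 -0.0232  0.006 ] board [0.4326 0.1716 0.012 ] [0.5086 0.1875 0.012 ] [0.4648 0.393  0.012 ]
[[ 0.    0.    1.  ]
 [-0.42  0.91  0.  ]
 [-0.91 -0.42  0.  ]]
[0.59918897 0.0190065  0.15434115]
[0.59958089 0.01904964 0.15535512] [-0.34023111  1.54211672 -0.34217442]
1.875
```

View pics/w2.png

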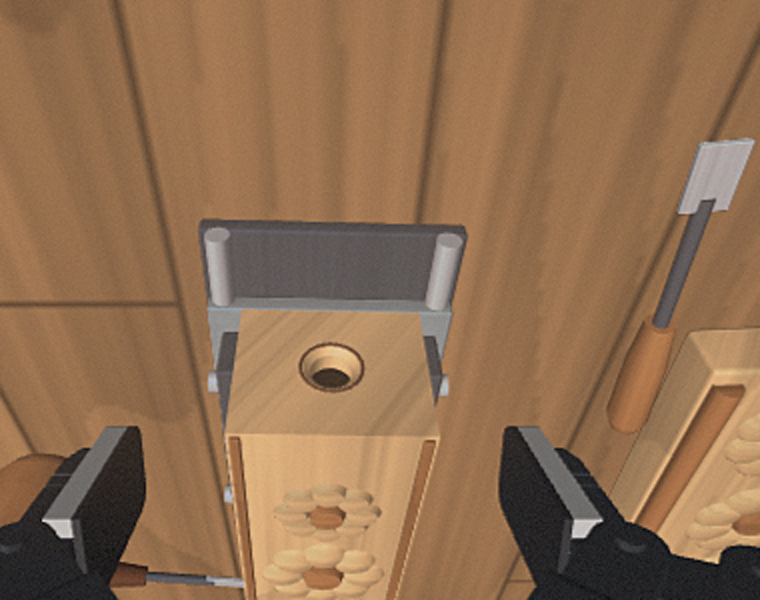

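The mouth's chamfer ring is centred at crop pixel (332, 367), the post's top front edge runs (225, 433)–(440, 437), and the bed front edge runs (203, 222)–(465, 228).

Run:
```python
from h import *
p,o=np.load('w2.npy');C=cam('wrist',p,o)
f=lambda p,z:unproj(C,np.array([120,60])+np.array(p)/2,z)
m=f((332,367),.06);print('mouth',m)
def ang(a,b): d=b-a;return np.linalg.norm(d),np.arctan2(d[1],d[0])-np.pi/2 if abs(d[1])>abs(d[0]) else np.arctan2(d[1],d[0])
for n,a,b,z in(('bed',(203,222),(465,228),.008),('bed2',(214,306),(450,310),.02),('top',(225,433),(440,437),.10),('foot',(240,309),(418,314),.022),
  ('grooveL',(255,600),(232,438),.10),('grooveR',(388,600),(434,440),.10)):
    A,B=f(a,z),f(b,z);print(n,A.round(4),B.round(4),np.round(ang(A,B),4))
q=np.array([m+np.array([.013*np.cos(t),0,.013*np.sin(t)]) for t in np.linspace(0,6.28,9)])
print([((proj(C,x)-[120,60])*2).round(0).tolist() for x in q])
```

```text
mouth [ 0.60555235 -0.06257894  0.06      ]
bed [ 0.5447 -0.018   0.008 ] [ 0.6694 -0.0217  0.008 ] [ 0.1247 -0.0296]
bed2 [ 0.5463 -0.0609  0.02  ] [ 0.6664 -0.064   0.02  ] [ 0.1201 -0.0254]
top [ 0.5612 -0.0581  0.1   ] [ 0.6495 -0.0611  0.1   ] [ 0.0883 -0.0347]
foot [ 0.5597 -0.0612  0.022 ] [ 0.6499 -0.0648  0.022 ] [ 0.0903 -0.0408]
grooveL [ 0.5613 -0.2231  0.1   ] [ 0.5637 -0.0615  0.1   ] [ 0.1616 -0.0149]
grooveR [ 0.6399 -0.2236  0.1   ] [ 0.6472 -0.0632  0.1   ] [ 0.1605 -0.0457]
[[360.0, 367.0], [353.0, 382.0], [332.0, 389.0], [312.0, 382.0], [304.0, 367.0], [312.0, 353.0], [332.0, 347.0], [351.0, 352.0], [360.0, 367.0]]
```

```bash
cat >> h.py <<'E'
R0=R.from_rotvec([0,np.pi/2,0])
def tool(yaw,pitch=0):  # pitch>0: rod's tip end higher than its tail
    return (R.from_euler('z',yaw)*R.from_euler('x',-pitch)*R0).as_rotvec()
PZ=abs(r.pinch_z)
def tcp(g,ori): return np.array(g)+R.from_rotvec(ori).apply([PZ,0,0])
BY=-.030; MOUTH=np.array([.6055,-.0625,.060]); BD=np.array([np.sin(BY),-np.cos(BY),0])
E
python3 - <<'E'
from h import *
o=tool(.2054);g=np.array([.4474,.2881,.05])
r.reach([.55,.15,.25],tool(.1))
r.reach(tcp(g+[0,0,.10],o),o)
r.gripper_to(.06,60)
r.movel(tcp(g,o),feed=.1)
r.gripper_to(0.0,60);print('w',r.get_width(),r.get_force())
r.movel(tcp(g+[0,0,.09],o),feed=.12)
print('w',r.get_width(),r.get_force(),r.get_ee_pos(),r.get_clock())
p,o=r.get_ee_pos(),r.get_orientation();np.save('w3.npy',[p,o])
a=r.read_camera('wrist');b=r.read_camera('side')
cv2.imwrite('pics/raw_w3.png',a[:,:,::-1])
A=cv2.resize(a[:,:,::-1],(533,400));B=cv2.resize(b[100:300,220:370,::-1],(300,400),interpolation=cv2.INTER_CUBIC)
cv2.imwrite('pics/w3.png',np.hstack([A,B])[:, :800])
E
```

```text
w 0.016209835375492573 [-1.17389236 -1.37651746  3.94568855]
w 0.01612196812207887 [ 0.23297817  1.2134604  -3.99226241] [0.44688876 0.28789129 0.12036946] 6.3167
```

View pics/w3.png

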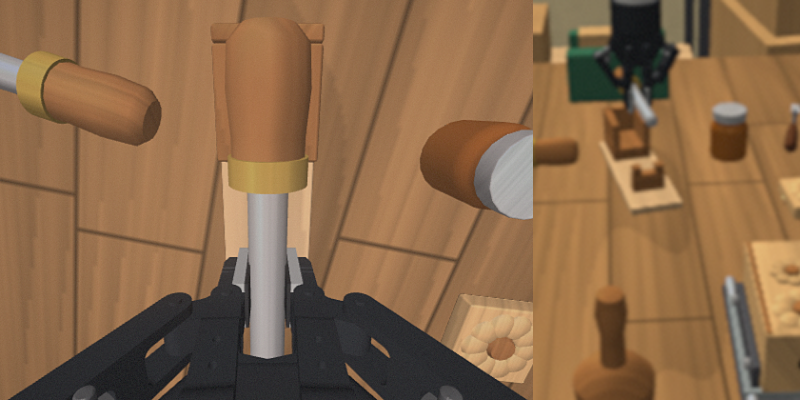

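Run:
```python
from h import *
p,o=np.load('w3.npy');C=cam('wrist',p,o);Rm=R.from_rotvec(o)
g=p+Rm.apply([-PZ,0,0]);d=-Rm.apply([0,1,0]);print('grip',g,d)
s=unproj(C,(267/.952,193/.952),g[2]+.017);print('shoulder behind grip',(g-s)@d, 'lat',np.cross(d,s-g)[2])
D=cam('side')
for L in(.085,.09,.095):print(L,proj(D,g+d*L), (proj(D,g+d*L+[0,0,.005])))
print('in crop',[( (proj(D,g+d*.09)-[220,100])*2+[533,0]).round(1)])
```

```text
grip [0.44692024 0.28790351 0.13906943] [ 2.03945353e-01 -9.78982229e-01  2.96199163e-04]
shoulder behind grip 0.048403485435976855 lat 0.0006085435397074814
0.085 [278.77137159 159.71859287] [278.74667084 158.12525576]
0.09 [279.21929852 160.40528531] [279.19553657 158.80756587]
0.095 [279.67058314 161.09712525] [279.64777481 159.49500244]
in crop [array([651.4, 120.8])]
```

The rod is held level: the measured tip matches the prediction within about 1 px, and the shoulder is 48 mm behind the grip (nominal 50). Now carrying it to the mouth.

Run:
```python
from h import *
o=tool(BY);g=MOUTH-BD*(.09+.02)
r.movel(tcp(g+[0,0,.085],o),feed=.15,frame=o)
r.movel(tcp(g,o),feed=.08)
print(r.get_ee_pos()-tcp(g,o),r.get_orientation()-o,r.get_width(),r.get_force(),r.get_clock())
a=r.read_camera('scene')[190:290,150:300,::-1];b=r.read_camera('side')[180:300,300:420,::-1]
cv2.imwrite('pics/w4.png',np.hstack([cv2.resize(a,(480,320),interpolation=cv2.INTER_CUBIC),cv2.resize(b,(320,320),interpolation=cv2.INTER_CUBIC)]))
S=cam('scene');D=cam('side')
for n,q in(('mouth',MOUTH),('tip',g+BD*.09),('grip',g)):print(n,((proj(S,q)-[150,190])*3.2).round(1),(proj(D,q)-[300,180])*320/120+[480,0])
```

```text
[ 3.47978855e-04 -1.39280386e-05  5.88298804e-04] [-1.31567940e-04 -1.09397595e-03 -6.90550450e-05] 0.01649082096158628 [-0.22028699  0.64974123 -3.29555439] 9.7083
mouth [192.6 157.3] [596.74460431 141.91542896]
tip [217.2 160.3] [593.07122689 129.43580778]
grip [329.8 173.9] [578.05669458  78.42670794]
```

View pics/w4.png

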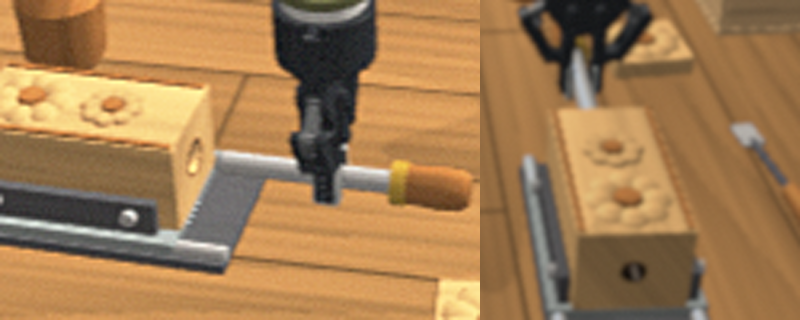

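The tip appears at (218, 160) and the mouth at (195, 156), both within 3 px (enlarged) of prediction. Inserting.

Run:
```python
from h import *
o=tool(BY)
f0=np.array(r.get_force())
for dep in(.0,.008,.016,.03,.05,.065):
    st=r.movel(tcp(MOUTH+BD*(dep-.09),o),feed=.03,f_stop=10)
    f=np.array(r.get_force())-f0; e=r.get_ee_pos()-tcp(MOUTH-BD*.09,o)
    print(dep,st,f.round(1),'along',(e@BD).round(4),r.get_width().__round__(4),r.get_clock())
    if st: break
```

```text
0.0 False [-1.4 -0.1 -0.4] along -0.0001 0.0163 10.625
0.008 False [-1.4 -1.2  1. ] along 0.0083 0.0159 11.0417
0.016 False [-2.2 -1.   0. ] along 0.0164 0.0159 11.4583
0.03 False [-3.6 -0.8  0.1] along 0.0304 0.0162 12.075
0.05 False [-5.4 -2.2  0.3] along 0.0505 0.0161 12.8917
0.065 False [-5.6  0.2  1.9] along 0.0649 0.0161 13.5417
```

Run:
```python
from h import *
o=tool(BY);b=tcp(MOUTH+BD*(.065-.09),o)
print(r.get_force(),r.get_moment(),r.get_ee_pos()-b)
for dx in(-.001,-.002):
    r.movel(b+[dx,0,0],feed=.02);print(dx,r.get_force().round(2),r.get_moment().round(3),(r.get_ee_pos()-b).round(4))
r.pause(.3);print(r.get_clock())
```

```text
[-4.86243664  0.23269988 -1.64386848] [-0.03441485  0.8057074  -0.1980612 ] [-2.60722075e-04  7.78929703e-05 -4.79063256e-05]
-0.001 [-0.86 -0.22 -3.17] [0.063 0.088 0.037] [-0.0005 -0.      0.0002]
-0.002 [-0.84 -0.07 -3.36] [0.096 0.007 0.019] [-0.0019 -0.      0.    ]
14.3417
```

```bash
sed -i 's/MOUTH=np.array(\[.6055/MOUTH=np.array([.6040/' h.py
python3 - <<'E'
from h import *
o=tool(BY);g=MOUTH+BD*(.065-.09)
r.gripper_to(.05); print(r.get_width(),r.get_force().round(2))
r.movel(tcp(g+[0,0,.09],o),feed=.12)
g2=MOUTH+BD*(.065-.178)+[0,0,.09]
r.movel(tcp(g2,o),feed=.15)
p,oo=r.get_ee_pos(),r.get_orientation();np.save('w5.npy',[p,oo])
a=r.read_camera('scene')[190:290,150:300,::-1];w=r.read_camera('wrist')[:,:,::-1]
print(r.get_clock())
cv2.imwrite('pics/w5.png',np.hstack([cv2.resize(a,(480,320),interpolation=cv2.INTER_CUBIC),cv2.resize(w[100:420,120:440],(320,320))]))
S=cam('scene');W=cam('wrist',p,oo)
for n,L in(('mouth',.065),('grip',.09),('shoulder',.14),('handle',.17),('tail',.2)):
    q=MOUTH+BD*(.065-L);print(n,((proj(S,q)-[150,190])*3.2).round(1),((proj(S,q-[0,0,.005])-[150,190])*3.2).round(1),(proj(W,q)-[120,100]+[480,0]).round(1))
E
```

```text
0.05005878158662926 [0.02 0.43 0.35]
16.5
mouth [193.1 156.2] [193.6 161.3] [639.6 251.7]
grip [223.9 159.9] [224.3 165. ] [639.5 227. ]
shoulder [286.1 167.4] [286.4 172.5] [639.5 172.7]
handle [323.9 171.9] [324.1 177.1] [639.4 136.6]
tail [362.  176.5] [362.1 181.7] [639.4  97.5]
```

View pics/w5.png

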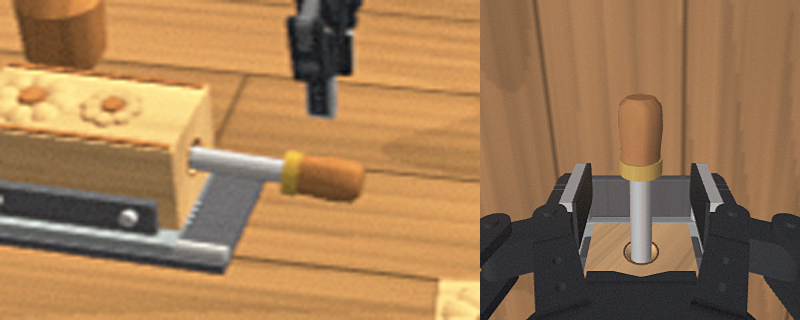

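The released rod sits with its shoulder at about (285, 172) and its tail at about (361, 181). That is roughly 5 mm of droop, in line laterally. Regripping with a matching tilt, then levelling.

Run:
```python
from h import *
ot=tool(BY,.036);o=tool(BY);L=.176
g=MOUTH+BD*(.065-L)
gd=g-[0,0,.005]
r.gripper_to(.06,60)
r.movel(tcp(gd+[0,0,.06],ot),feed=.1,frame=ot)
print(r.movel(tcp(gd,ot),feed=.06,f_stop=10),r.get_force().round(2))
r.gripper_to(0,60);print('w',r.get_width(),r.get_force().round(2),r.get_moment().round(3))
r.pause(.25)
r.movel(tcp(g,o),feed=.02,frame=o)
print('w',r.get_width(),r.get_force().round(2),r.get_moment().round(3),r.get_ee_pos()-tcp(g,o),r.get_clock())
```

```text
False [ 0.14 -0.44  0.29]
w 0.03250142158797592 [-0.03  0.28  1.24] [0.05  0.029 0.02 ]
w 0.03217131518075856 [ 0.14 -0.31 -0.75] [-0.116 -0.095  0.089] [-4.73529306e-05 -1.72830045e-04 -1.52346824e-04] 19.425
```

Run:
```python
from h import *
o=tool(BY);L=.176
for dep in(.08,.095,.11,.125,.134):
    st=r.movel(tcp(MOUTH+BD*(dep-L),o),feed=.025,f_stop=12)
    f=np.array(r.get_force());e=r.get_ee_pos()-tcp(MOUTH-BD*L,o)
    print(dep,st,f.round(1),r.get_moment().round(2),'dep',(e@BD).round(4),round(r.get_width(),4),r.get_clock())
    if st or -f@BD>15: break
```

```text
0.08 False [ 0.4 -1.5 -1.1] [-0.18  0.02 -0.03] dep 0.0804 0.0324 20.175
0.095 False [ 0.9  5.2 -0.3] [ 0.98 -0.11 -0.01] dep 0.0945 0.0327 20.925
0.11 False [0.8 7.5 0.7] [ 1.18 -0.06  0.01] dep 0.1092 0.0324 21.675
0.125 False [0.2 7.2 2. ] [ 1.14 -0.04 -0.05] dep 0.1241 0.0324 22.425
0.134 False [0.7 7.3 1.5] [ 1.16 -0.01 -0.01] dep 0.1332 0.0327 22.9333
```

Run:
```python
from h import *
o=tool(BY);L=.176
st=r.movel(tcp(MOUTH+BD*(.150-L),o),feed=.012,f_stop=8)
f=np.array(r.get_force());e=r.get_ee_pos()-tcp(MOUTH-BD*L,o)
print(st,f.round(1),'dep',(e@BD).round(4),round(r.get_width(),4),r.get_clock())
a=r.read_camera('scene')[190:290,150:300,::-1];b=r.read_camera('side')[180:300,300:420,::-1]
cv2.imwrite('pics/w6.png',np.hstack([cv2.resize(a,(480,320),interpolation=cv2.INTER_CUBIC),cv2.resize(b,(320,320),interpolation=cv2.INTER_CUBIC)]))
```

```text
True [0.  1.9 3.4] dep 0.1385 0.0321 23.625
```

View pics/w6.png

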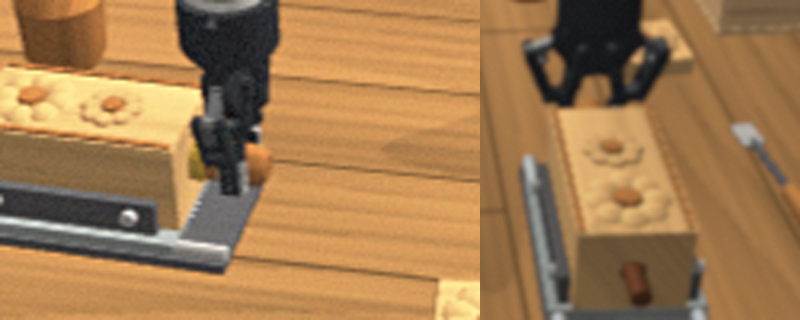

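The dowel now stands well out at the far end, at about (635, 283), and the collar is at the post's face. One more gentle seating push will confirm contact.

Run:
```python
from h import *
o=tool(BY);L=.176
for i in range(2):
    st=r.movel(tcp(MOUTH+BD*(.150-L),o),feed=.008,f_stop=13)
    f=np.array(r.get_force());e=r.get_ee_pos()-tcp(MOUTH-BD*L,o)
    print(st,f.round(1),'dep',(e@BD).round(4),e.round(4),round(r.get_width(),4),r.get_clock())
```

```text
True [0.7 0.8 4.1] dep 0.1385 [-0.0042 -0.1384  0.0002] 0.0323 24.3
True [-0.3  0.9  3.9] dep 0.1384 [-0.0042 -0.1384  0.0002] 0.0321 24.8667
```

Run:
```python
from h import *
o=tool(BY)
r.gripper_to(.06);r.pause(.3)
p=np.array(r.get_ee_pos());r.movel(p+[0,0,.13],feed=.1)
r.movel(p-BD*.12+[0,0,.15],feed=.15)
pp,oo=r.get_ee_pos(),r.get_orientation()
print(r.get_force().round(2),r.get_clock())
a=r.read_camera('scene')[190:290,150:300,::-1];w=r.read_camera('wrist')[100:420,120:440,::-1]
cv2.imwrite('pics/w7.png',np.hstack([cv2.resize(a,(480,320),interpolation=cv2.INTER_CUBIC),w]))
S=cam('scene')
for q in(MOUTH,MOUTH-BD*.03,MOUTH-BD*.06):print(((proj(S,q)-[150,190])*3.2).round(1))
```

```text
[-0.72 -0.98 -0.53] 27.9583
[193.1 156.2]
[230.1 160.6]
[267.3 165.1]
```

View pics/w7.png

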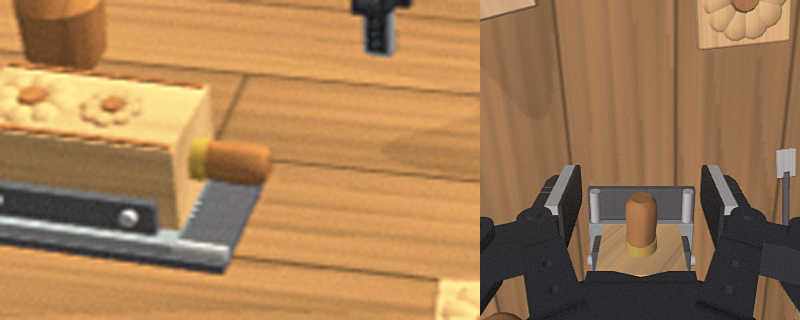

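The collar is flush on the post's face at about (196, 158), the handle is in line with the tail at about (268, 164), and the post has not moved in the picture. Handing in.

```bash
python3 -c "
from cell import r
r.hand_in();print(r.get_clock())"
```

```text
the job is handed in; nothing more can be done
the job is handed in; nothing more can be done
```

The broken dowel is driven out, the rod is fully home in the bore, and the job is handed in. The last clock reading before hand-in was 28.0 s, against the 61 s limit.

**What I did:** I gripped the rod by its shaft and lifted it level out of the rack. I started it about 65 mm into the bore, where a 5 N sideways force showed a 1.5 mm offset, and I corrected for that. Then I let go, regripped the handle tilted to match its droop of about 5 mm, levelled it and pushed gently. The dowel resisted with about 7 N.

**Last checks:**
- **Seating:** Two more pushes, set to stop at a 13 N rise, both stopped at the same place. That was 138.5 mm deep by my own mouth estimate, against the nominal 140 mm. The gap is within the 2 mm calibration error, and I read it as the shoulder resting on the face.
- **Pictures:** The collar is flush on the face, and the handle is in line. The dowel stuck out of the far end before I let go.
- **Post and bystanders:** The post shows no visible shift. I planned the paths clear of the carving, jar and mallet, and no contact showed up, but I did not measure their positions again at the end.
- **Not measured:** I had no direct reading of the post or dowel travel. Force spikes during the stops were limited by the stop setting but not recorded.

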